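# Hang up the dust guard and hold the clock plate over its pillars

### The job

Lift the sheet-metal dust guard off the open clock movement and hang it over the bar of the little rail, astride the bar and let go. Then pick up the brass top plate by its bridge and hold it level, hovering about 15 mm above the movement's four pillars without touching them, each hole of the plate right over a threaded hole (either way round), so that the screws can be started. Finish while still holding the plate there, and leave everything else on the bench where it is.

Things in the scene. Friction and masses are not known exactly. Their poses are not given: they have to be found in the camera images.
- guard_grip (a point): Centre of the upright grip fin on top of the dust guard, a loose bent aluminium sheet (80-170 g) like a small tent that stands on the bench over the clock movement at first. Fin 40 mm along x, 10 mm thick in y, from 18 mm above this point to 17 mm below it, where it meets the roof. z is up. When the guard hangs on the bar, this point is about 26 mm above the bar's centre line.
- guard_ridge (a point): Underside of the guard's ridge, mid-length, 19 mm below guard_grip; ridge along x. The 3 mm roof falls 28 degrees to both sides into upright side walls: 80 mm long in x, outer faces 96 mm and inner faces 90 mm apart in y, their feet 93 mm below this point. The ends (+x, -x) are open. This is what rests on the bar.
- rail_mid (a point): Middle of the bar of the hanging rail (fixed): steel bar 12 mm thick along y, centre line 135 mm above the bench, on two posts 240 mm apart whose tops are 7 mm above the centre line. Under each post a wooden foot 90 mm long in x, 12 mm high; a low wooden strip under the bar. Left or right of the movement. The guard hangs between the posts, its ridge along the bar.
- pillar_mid (a point): On the clock movement (fixed): point midway between its four pillars, level with their flat tops, 65 mm above the bench. Brass pillars 14 mm thick at x = +-32, y = +-22 mm from here, each with a 6 mm threaded hole in its top; wheels between them stay below the tops. All on a wooden block 96 mm (x) by 76 mm (y). z is up.
- tap0 (a point): Centre of the threaded hole in the pillar at x = +32, y = +22 mm from pillar_mid, at the pillar's top.
- tap1 (a point): The same for the opposite pillar, at x = -32, y = -22 mm.
- plate_mid (a point): Middle of the loose brass top plate (180-360 g), 17.5 mm above its underside. Plate 84 mm (x) by 64 mm (y), 5 mm thick, lying on the bench, four 10 mm through holes at x = +-32, y = +-22 mm. In its middle stands the bridge to grip it by: a block 44 mm along x, 14 mm thick in y, rising 30 mm from the plate (top 17.5 mm above this point). z is up.
- hole0 (a point): Centre of the plate's hole at x = +32, y = +22 mm, at the plate's underside.
- hole1 (a point): Centre of the opposite hole, at x = -32, y = -22 mm, at the plate's underside.
- oil_bottle: Bystander, to be left alone: small oil bottle, 28 mm across, 60 mm tall; origin at the centre of its underside.
- barrel: Bystander, to be left alone: flat brass spring barrel, 46 mm across, 24 mm tall; origin at the centre of its underside.
- screwdriver: Bystander, to be left alone: screwdriver 150 mm long, lying; origin at the centre of its underside.
- bezel_ring: Bystander, to be left alone: brass bezel ring lying flat, 100 mm across, 8 mm tall; origin at the centre of its underside.
- parts_tray: Bystander, to be left alone: divided grey parts tray, 80 x 120 mm, 25 mm tall; origin at the centre of its underside.
- jar: Bystander, to be left alone: small glass jar, 48 mm across, 45 mm tall; origin at the centre of its underside.
- weight: Bystander, to be left alone: steel cylinder weight, 40 mm across, 35 mm tall; origin at the centre of its underside.

How it is judged:
By the outcome, as a careful person would: the job done as asked, in the order asked, and still so for the second after the job is handed in, while the arm keeps its last pose, push and grip.
It also fails if it takes over 56 s, if anything falls off the work surface, if the arm or the gripper's body presses on something with over 40 N, if the wrist force passes 120 N, or if a joint passes its speed limit or range.

### The arm

A 6-joint arm with a two-finger parallel gripper is mounted at the origin on the work surface. World frame = base frame: x ahead of the robot, y to its left, z up, the work surface at z = 0. Lengths are in m, angles in degrees, forces in N, time in s.
With the tool pointing down it reaches from about 0.325 to 0.775 m from the base axis. Payload 5.5 kg.
Tool frame: the origin (TCP) lies at the centre of the arm's flange, where the gripper is bolted on; the fingertips stand 182 mm ahead of it and the grasp point (between the pads) lies 163 mm ahead of it; z points along the fingers, y is the line along which they close (so a half turn about z gives the same grasp; the last joint's range is limited). The gripper opens to 88 mm and grips with 3 to 60 N. Pads are 20 mm wide; open, the fingers measure 115 mm over their backs; the gripper's body (75 mm by 178 mm) begins 61 mm behind the grasp point.
Start: joints at [71.465, 5.22, 70.514, -0, 104.267, -3.249], TCP at [0.158, 0.579, 0.405] pointing down, gripper open.
Joint ranges: [-164.24, 164.24], [-49.07, 125.15], [9.68, 141.18], [-86.29, 266.29], [3.28, 154.24], [-151.56, 151.56]. Speed limits (degrees/s): [147.25, 147.25, 172.46, 180, 180, 180].

### API

Orientations are given as [roll, pitch, yaw] about the fixed x, y, z axes, in that order (R = Rz(yaw) Ry(pitch) Rx(roll)).
In Python, from station import r gives the robot as it stands. The module is installed in compiled form; this text tells all that it offers. Calls block until the motion is done:
- r.reach(position, orientation): joint-space move of the TCP to a pose.
- r.servo_line(position, rotation=None, speed=0.15): straight line of the TCP; rotation=None keeps the orientation; speed is the mean speed in m/s.
- r.move_joints(angles): joint-space move.
- r.let_go() and r.grab(squeeze=None): open the fingers fully, or close them until they stop; squeeze is the grip in N (None keeps the last).
- r.wait(seconds).
- r.inverse_kinematics(position, orientation): joint angles nearest the present ones, or None.
- r.sense(): the state.
- r.snapshot(name): name is "side" or "top" or "wrist"; returns a dict with "frame" (480x640x3 uint8, red, green, blue), "fx", "fy", "cx", "cy" (pixels), "R" (3x3) and "t" (3): a world point X has camera coordinates R X + t. Camera axes: x right, y down, z forward; pixel columns grow to the right and rows downward; lengths in m; the calibration is good to about 2 mm. The wrist camera is an equidistant fisheye: a pixel r from the principal point sees the ray r / f radians off the axis. A picture is of the moment at which its call begins. There is no depth.
A pose or a line that the arm cannot do raises r.IKError and nothing moves.
- r.hand_in(): hands the job in; it is judged then, once.
The state is a dict: "clock": time; "joints": joint angles; "joint_vel": joint speeds; "joint_torque": joint torques, N m; "tcp_pos": TCP position; "orientation": TCP orientation; "contact_force": force on the tool from outside, world axes, zero at the start; "torque": the same for the moment, N m; "opening": finger opening in m; "gripper_force": force on a finger pad.
Only numpy, scipy, OpenCV 4.12 (cv2) and the standard library are available. Lean on these libraries where they do the work, as an engineer would, in place of code of your own. Each camera call takes 0.05 s, during which the arm holds its last target. There are 200 camera calls.

## Working session

There is one attempt and no reset: what is moved stays moved. The work goes in short steps, each a Python script; the robot and the scene stay as the last script left them, time stands still between calls to the robot, and variables do not carry over. Pictures are saved under pics/ and viewed, at most 10 in all, crops included, and the job is handed in when it is done.

```bash
mkdir -p pics
python3 - <<'E'
from station import r
import cv2,numpy as np,pickle
s=r.sense();print(s['clock'],s['tcp_pos'],s['orientation'],s['opening'])
d={}
for n in("side","top","wrist"):
    p=r.snapshot(n);d[n]=p;cv2.imwrite(f'pics/{n}0.png',p['frame'][:,:,::-1])
    R=np.array(p['R']);print(n,p['fx'],p['cx'],p['cy'],(-R.T@p['t']).round(3),R[2].round(3))
pickle.dump(d,open('s0.pkl','wb'))
E
```

```text
0.0 [0.15820404 0.57883198 0.40352095] [-1.79890056e+02 -6.41311031e-03  1.64713792e+02] 0.08745463174851104
side 537.469241440558 315.591268549566 236.93212439834326 [0.296 0.673 0.724] [ 0.295 -0.712 -0.637]
top 585.6310088126695 319.240928278916 246.76301588207946 [ 0.438 -0.005  1.359] [ 0.116  0.019 -0.993]
wrist 371.64829954431775 317.5632059331369 244.30496345086092 [0.078 0.601 0.386] [ 0.289 -0.081 -0.954]
```

View pics/top0.png

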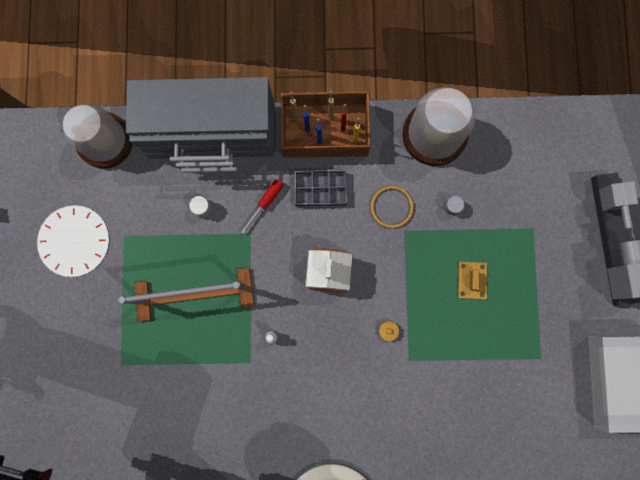

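View pics/side0.png

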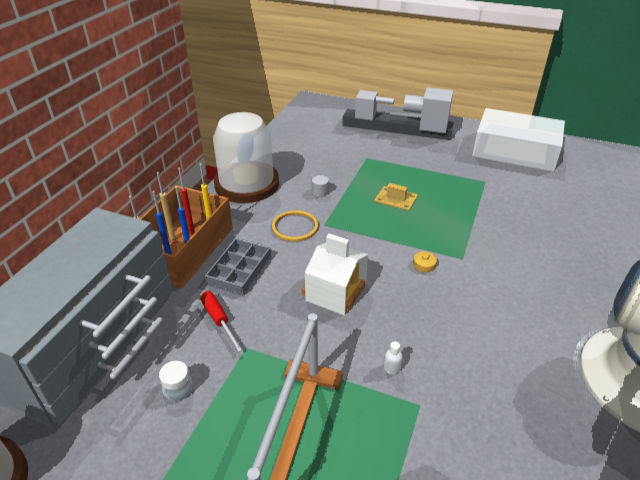

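```bash
cat > h.py <<'E'
import numpy as np,cv2,pickle
def ray(p,uv,name):
    uv=np.atleast_2d(np.array(uv,float))
    x=(uv[:,0]-p['cx'])/p['fx'];y=(uv[:,1]-p['cy'])/p['fy']
    if name=='wrist':
        th=np.hypot(x,y);k=np.where(th>1e-9,np.sin(th)/np.maximum(th,1e-9),1)
        d=np.c_[x*k,y*k,np.cos(th)]
    else: d=np.c_[x,y,np.ones(len(x))]
    R=np.array(p['R']);return -R.T@np.array(p['t']),d@R
def plane(p,uv,z,name):
    c,d=ray(p,uv,name);return c+d*((z-c[2])/d[:,2])[:,None]
def proj(p,X,name):
    c=np.atleast_2d(X)@np.array(p['R']).T+np.array(p['t'])
    if name=='wrist':
        rr=np.hypot(c[:,0],c[:,1]);th=np.arctan2(rr,c[:,2]);k=th/np.maximum(rr,1e-9)
    else:k=1/c[:,2]
    return np.c_[p['fx']*c[:,0]*k+p['cx'],p['fy']*c[:,1]*k+p['cy']]
E
python3 - <<'E'
from h import *
d=pickle.load(open('s0.pkl','rb'))
t=d['top']
print('posts',plane(t,[[122,300],[237,286]],.142,'top').round(3))
print('guard',plane(t,[[329,262]],.13,'top').round(3))
print('plate',plane(t,[[476,283]],.035,'top').round(3))
f=t['frame'][:,:,::-1]
a=cv2.resize(f[235:305,290:370],None,fx=5,fy=5,interpolation=2)
b=cv2.resize(f[250:320,433:513],None,fx=5,fy=5,interpolation=2)
c=cv2.resize(d['side']['frame'][170:310,290:450,::-1],None,fx=3.0,fy=3.0)[:250+50,:]
cv2.imwrite('pics/c1.png',np.hstack([a,b]))
E
```

```text
posts [[0.476 0.432 0.142]
 [0.501 0.191 0.142]]
guard [[ 0.549 -0.001  0.13 ]]
plate [[ 0.504 -0.331  0.035]]
```

View pics/c1.png

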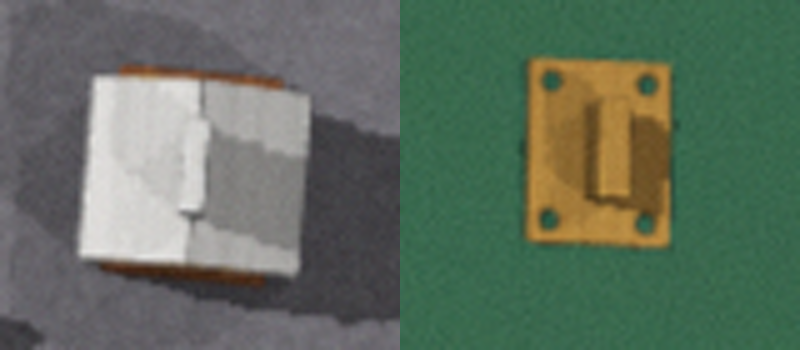

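Run:
```python
from station import r
from h import *
d={}
for n,p,yaw in(("rail",(.488,.311,.47),96),("guard",(.549,-.001,.45),-5)):
    r.reach(p,[180,0,yaw]);r.wait(.3)
    d[n]=r.snapshot("wrist");print(n,r.sense()['clock'],r.sense()['tcp_pos'],r.sense()['joints'].__repr__())
pickle.dump(d,open('s1.pkl','wb'))
cv2.imwrite('pics/w1.png',np.hstack([cv2.resize(d[n]['frame'][:,:,::-1],(400,300),interpolation=3) for n in d]))
cv2.imwrite('pics/w1g.png',d['guard']['frame'][:,:,::-1]);cv2.imwrite('pics/w1r.png',d['rail']['frame'][:,:,::-1])
```

```text
rail 2.0833 [0.48774535 0.31143709 0.46992557] array([2.91904952e+01, 3.27241878e+00, 6.58931413e+01, 1.78324572e-03,
       1.10840871e+02, 2.31366191e+01])
guard 3.6417 [ 5.49040452e-01 -3.89050258e-04  4.50026695e-01] array([-3.59171236e+00, -1.84965877e+00,  7.30998203e+01,  2.52688360e-03,
        1.08748259e+02,  9.13341411e+01])
```

View pics/w1g.png

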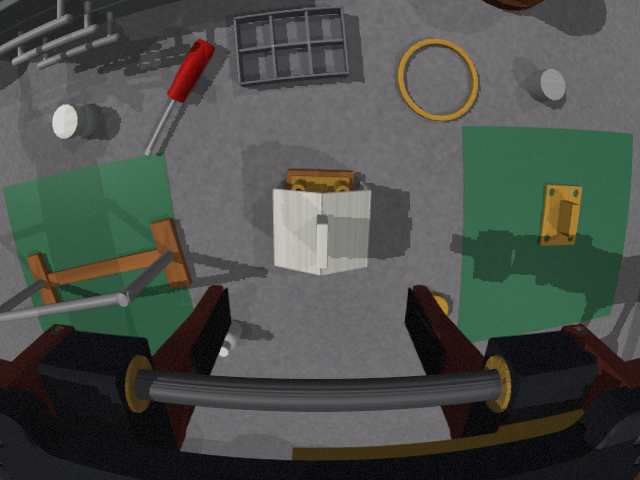

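View pics/w1r.png

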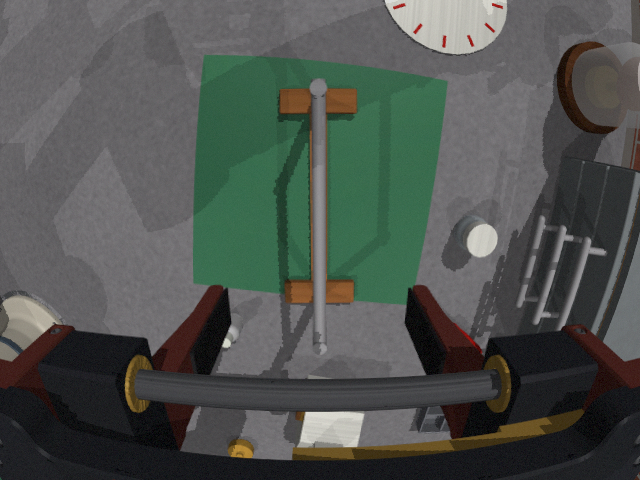

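Run:
```python
from h import *
d=pickle.load(open('s1.pkl','rb'))
g=d['guard']['frame'][:,:,::-1]
cv2.imwrite('pics/c2.png',cv2.resize(g[165:285,265:385],None,fx=5,fy=5,interpolation=cv2.INTER_CUBIC))
w=d['rail'];f=w['frame'].astype(int)
# bar: grey pixels (low saturation), between rows 110..340, around col 320
P=[]
for v in range(115,275,8):
    row=f[v];m=[u for u in range(300,340) if row[u].max()-row[u].min()<18 and row[u].max()>60]
    if len(m): P.append((v,min(m),max(m)))
print(P)
P=np.array([((a+b)/2,v) for v,a,b in P])
X=plane(w,P,.135,'wrist');k=np.polyfit(X[:,1],X[:,0],1);print(k,np.degrees(np.arctan2(1,k[0])),np.abs(np.polyval(k,X[:,1])-X[:,0]).max())
print('posts',plane(w,[[318,87],[320.5,349]],.142,'wrist').round(4))
```

```text
[(115, 312, 324), (123, 312, 325), (131, 312, 324), (139, 312, 325), (147, 312, 325), (155, 312, 325), (163, 312, 325), (171, 312, 325), (179, 313, 325), (187, 313, 325), (195, 313, 325), (203, 313, 325), (211, 313, 325), (219, 313, 325), (227, 313, 325), (235, 313, 325), (243, 313, 325), (251, 313, 325), (259, 313, 325), (267, 313, 325)]
[-0.11203957  0.52356258] 96.39273435504529 0.00032458576312183185
posts [[0.4752 0.4308 0.142 ]
 [0.5032 0.1895 0.142 ]]
```

View pics/c2.png

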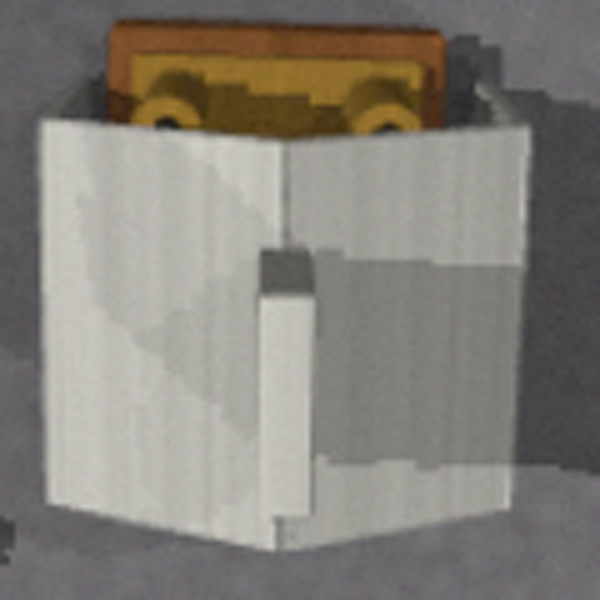

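Run:
```python
from h import *
d=pickle.load(open('s1.pkl','rb'));w=d['guard']
o=lambda a:np.array(a)/5+np.array([265,165])-.4
F=plane(w,o([(260,295),(315,297),(308,516),(260,514)]),.130,'wrist');print(F.round(4),F.mean(0).round(4))
A=plane(w,o([(281,140),(277,551)]),.0964,'wrist');print(A.round(4),A.mean(0).round(4),np.degrees(np.arctan2(*(A[0]-A[1])[1::-1])))
E=plane(w,o([(40,120),(530,125),(510,510),(48,505)]),.093-.0225,'wrist');print(E.round(4),E.mean(0).round(4))
for a,b in((0,3),(1,2)):
    for Q in(F,E):print(np.degrees(np.arctan2(*(Q[a]-Q[b])[1::-1])))
```

```text
[[ 5.550e-01  3.000e-04  1.300e-01]
 [ 5.538e-01 -8.900e-03  1.300e-01]
 [ 5.147e-01 -4.600e-03  1.300e-01]
 [ 5.158e-01  3.700e-03  1.300e-01]] [ 0.5348 -0.0024  0.13  ]
[[ 0.5753 -0.0052  0.0964]
 [ 0.495   0.0023  0.0964]] [ 0.5351 -0.0015  0.0964] -5.372667997444886
[[ 0.5793  0.0419  0.0705]
 [ 0.57   -0.0544  0.0705]
 [ 0.4892 -0.0464  0.0705]
 [ 0.4987  0.0499  0.0705]] [ 0.5343 -0.0023  0.0705]
-5.005575034124263
-5.6613953033849995
-6.267349289920389
-5.701503909244187
```

Run:
```python
from station import r
def st(l):
    s=r.sense();print(l,round(s['clock'],2),s['tcp_pos'].round(4) if hasattr(s['tcp_pos'],'round') else s['tcp_pos'],round(s['opening'],4),[round(float(x),2) for x in s['contact_force']],s['gripper_force'])
r.reach([.535,-.002,.34],[180,0,-5.5])
r.servo_line([.535,-.002,.282],speed=.08);st('down')
r.grab(30);st('grab')
r.servo_line([.535,-.002,.465],speed=.12);st('lift')
r.reach([.489,.310,.465],[180,0,96.4]);st('over');r.wait(.3)
import cv2
p=r.snapshot('wrist');cv2.imwrite('pics/w2.png',p['frame'][:,:,::-1])
p=r.snapshot('side');cv2.imwrite('pics/s2.png',p['frame'][:,:,::-1])
st('')
```

```text
down 5.03 [ 0.5351 -0.002   0.2825] 0.0875 [0.34, -1.27, -0.15] 0.0
grab 6.21 [ 0.535  -0.002   0.2819] 0.0099 [-0.38, 0.7, -1.01] 29.998539090156555
lift 7.88 [ 0.5351 -0.002   0.4641] 0.01 [0.24, -0.05, -1.25] 29.997970461845398
over 9.08 [0.4893 0.3094 0.4648] 0.0098 [-0.19, -0.04, -2.27] 29.997980296611786
 9.48 [0.4892 0.3095 0.4651] 0.0098 [-0.47, -0.78, -1.48] 29.997945427894592
```

View pics/w2.png

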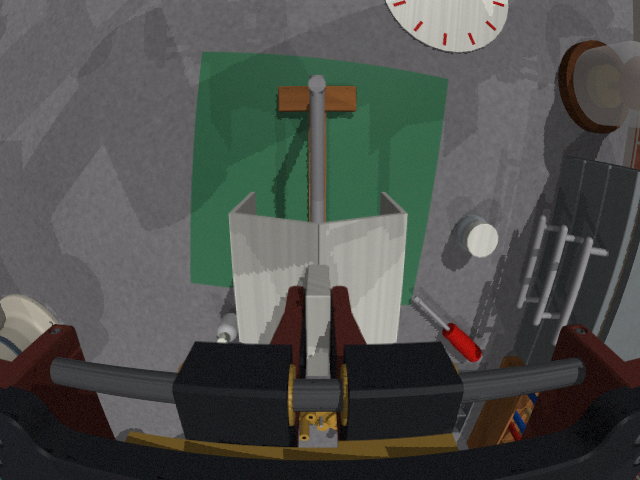

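Run:
```python
from station import r
import cv2,pickle
def st(l):
    s=r.sense();print(l,round(s['clock'],2),s['tcp_pos'].round(4),round(s['opening'],4),s['contact_force'].round(2))
    return s['contact_force'][2]
r.servo_line([.489,.310,.338],speed=.1);f0=st('pre')
for z in (.334,.332,.330,.328):
    r.servo_line([.489,.310,z],speed=.02)
    if st(z)-f0>1.5: break
r.let_go();r.wait(.3);st('open')
r.servo_line([.489,.310,.42],speed=.12)
d={'side':r.snapshot('side')}
r.reach([.535,-.002,.40],[180,0,-5.5]);r.wait(.3)
d['mov']=r.snapshot('wrist');st('mov')
r.reach([.504,-.331,.36],[180,0,-5]);r.wait(.3)
d['plate']=r.snapshot('wrist');st('plate')
pickle.dump(d,open('s3.pkl','wb'))
for n in d: cv2.imwrite(f'pics/{n}3.png',d[n]['frame'][:,:,::-1])
c=[cv2.resize(d['side']['frame'][280:480,160:440,::-1],(400,286)),cv2.resize(d['mov']['frame'][120:300,200:440,::-1],(400,300)),cv2.resize(d['plate']['frame'][120:300,200:440,::-1],(400,300))]
import numpy as np
v=np.zeros((600,800,3),np.uint8);v[:286,:400]=c[0];v[300:,:400]=c[1];v[300:,400:]=c[2];cv2.imwrite('pics/m3.png',v)
```

```text
pre 10.9 [0.4891 0.3101 0.339 ] 0.0098 [ 0.38 -0.21 -1.15]
0.334 11.25 [0.489  0.31   0.3338] 0.0097 [ 0.55  0.14 -1.07]
0.332 11.5 [0.489  0.31   0.3318] 0.01 [ 0.18 -0.14 -2.84]
0.33 11.75 [0.489 0.31  0.331] 0.0098 [-1.71 -0.69  3.13]
open 13.31 [0.489 0.31  0.33 ] 0.088 [ 0.34  0.01 -0.04]
mov 15.81 [ 0.5351 -0.0014  0.4   ] 0.0878 [0.52 0.05 0.51]
plate 17.42 [ 0.5043 -0.3303  0.3602] 0.0878 [0.03 0.76 0.34]
```

View pics/m3.png

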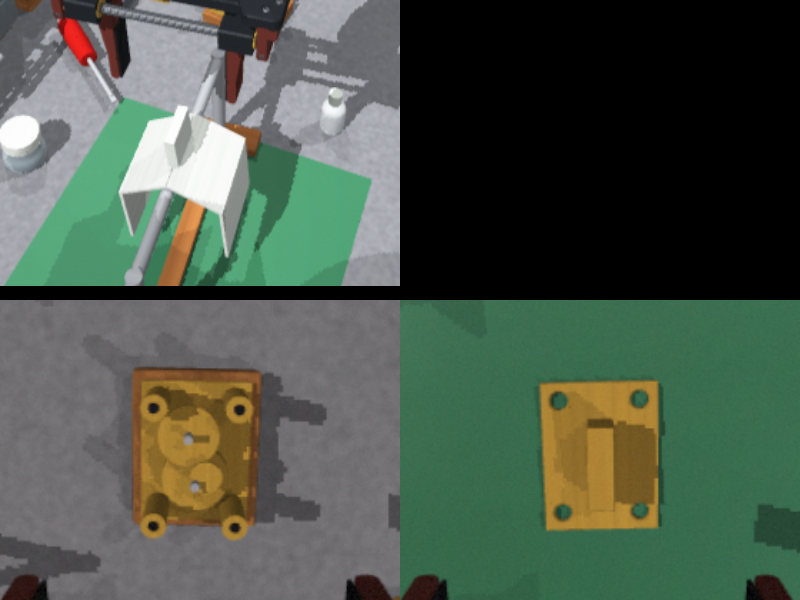

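Run:
```python
from h import *
d=pickle.load(open('s3.pkl','rb'))
def cen(f,u,v,mode,h=6):
    u0,v0=int(round(u)),int(round(v));w=f[v0-h:v0+h+1,u0-h:u0+h+1].astype(np.uint8)
    if mode=='dark': m=(w.max(2)<60)
    else: m=(w[...,1].astype(int)>w[...,0])|(w.max(2)<45)
    n,l,s,c=cv2.connectedComponentsWithStats(m.astype(np.uint8))
    i=1+min(range(n-1),key=lambda i:np.hypot(*(c[i+1]-h))-(s[i+1,4]>5)*3)
    return c[i]+[u0-h,v0-h],s[i,4]
def fit(X,name):
    m=X.mean(0);a=np.array([[32,22],[32,-22],[-32,22],[-32,-22]])/1e3
    q=(X[:,:2]-m[:2]);th=np.arctan2((a[:,0]*q[:,1]-a[:,1]*q[:,0]).sum(),(a*q).sum())
    R=np.array([[np.cos(th),-np.sin(th)],[np.sin(th),np.cos(th)]])
    print(name,m.round(4),np.degrees(th).round(2),'res mm',((q-a@R.T)*1e3).round(2).tolist())
for n,mode,P,z in(('mov','dark',[(292.4,184.8),(343.4,185.4),(291.8,255.6),(341,256.2)],.065),('plate','g',[(294.8,180.6),(344,179.4),(297.8,247.2),(344,246.6)],.003)):
    C=[cen(d[n]['frame'],*p,mode) for p in P];print([(c.round(1).tolist(),a) for c,a in C])
    fit(plane(d[n],[c for c,a in C],z,'wrist'),n)
# same in top view for plate
b=plane(d['plate'],np.array([[185,127],[212,127],[185,210],[211,210]])*.6+[200,120],.035,'wrist');print('bridge',b.round(4),b.mean(0))
```

```text
[([291.7, 184.3], np.int32(26)), ([343.3, 185.5], np.int32(26)), ([291.2, 255.1], np.int32(23)), ([340.4, 256.0], np.int32(23))]
mov [ 0.5395 -0.0006  0.065 ] -6.81 res mm [[0.15, 0.15], [0.1, -0.24], [-0.18, 0.31], [-0.07, -0.22]]
[([295.2, 180.1], np.int32(80)), ([343.3, 178.8], np.int32(84)), ([297.7, 246.7], np.int32(67)), ([343.8, 245.6], np.int32(68))]
plate [ 0.5105 -0.3328  0.003 ] -3.6 res mm [[0.03, 0.02], [0.22, -0.12], [-0.14, 0.19], [-0.12, -0.09]]
bridge [[ 0.5332 -0.327   0.035 ]
 [ 0.532  -0.3405  0.035 ]
 [ 0.4896 -0.323   0.035 ]
 [ 0.4884 -0.3365  0.035 ]] [ 0.51077283 -0.33171679  0.035     ]
```

Run:
```python
from station import r
import cv2,pickle
def st(l):
    s=r.sense();print(l,round(s['clock'],2),s['tcp_pos'].round(4),s['orientation'].round(2),round(s['opening'],4),s['contact_force'].round(2),s['torque'].round(2))
P=[.5106,-.3325]
r.reach(P+[.26],[180,0,-3.6]);r.servo_line(P+[.191],speed=.06);st('down')
r.grab(50);st('grab')
r.servo_line(P+[.37],speed=.1);st('lift')
r.reach([.5395,-.0008,.37],[180,0,-6.8]);r.wait(.4);st('over')
d={n:r.snapshot(n) for n in('wrist','side','top')}
pickle.dump(d,open('s4.pkl','wb'))
cv2.imwrite('pics/w4.png',d['wrist']['frame'][:,:,::-1])
```

```text
down 19.2 [ 0.5108 -0.3326  0.1916] [ 1.7997e+02 -5.0000e-02 -3.6000e+00] 0.0874 [0.1  0.21 0.5 ] [-0.07  0.15 -0.06]
grab 20.32 [ 0.5106 -0.3325  0.191 ] [180.    0.   -3.6] 0.0139 [-0.05  0.34 -0.3 ] [-0.06  0.13 -0.01]
lift 22.27 [ 0.5106 -0.3325  0.3692] [-1.7996e+02  6.0000e-02 -3.6000e+00] 0.0138 [-0.   -0.09 -2.33] [-0.    0.15  0.  ]
over 23.93 [ 0.5396 -0.0013  0.3699] [ 1.80e+02  1.00e-02 -6.85e+00] 0.0138 [ 1.07 -0.03 -2.  ] [-0.02  0.19 -0.07]
```

View pics/w4.png

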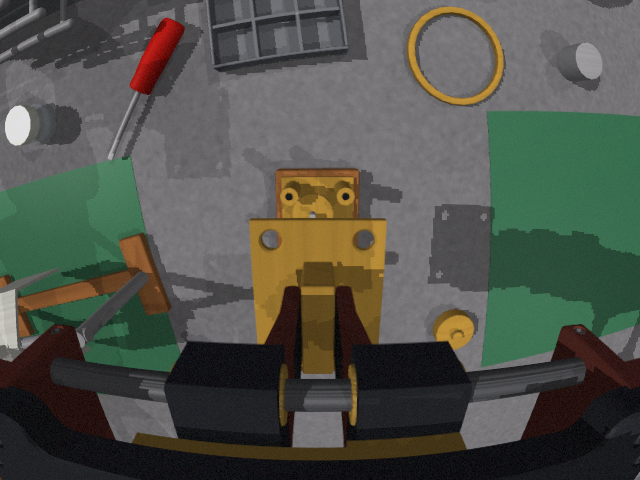

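Run:
```python
from h import *
d=pickle.load(open('s4.pkl','rb'));w=d['wrist'];f=w['frame'].astype(int)
def c(u,v,h,kind):
    q=f[v-h:v+h+1,u-h:u+h+1]
    m=(q.max(2)<60) if kind=='d' else (q.max(2)-q.min(2)<35)
    n,l,s,cc=cv2.connectedComponentsWithStats(m.astype(np.uint8));i=1+np.argmax(s[1:,4]);return cc[i]+[u-h,v-h],s[i]
T=[c(289,196,6,'d'),c(346,196,6,'d')];H=[c(270,239,14,'h'),c(364,239,14,'h')]
print(T,H)
t=plane(w,[a for a,_ in T],.065,'wrist');h=plane(w,[a for a,_ in H],.1815,'wrist')
e=plane(w,[[250,219.5],[386,219.5]],.184,'wrist')
for n,X in(('taps',t),('holes',h),('front edge',e)):
    print(n,X.round(4).tolist(),X.mean(0).round(4),np.degrees(np.arctan2(*(X[0]-X[1])[1::-1]))-90, np.linalg.norm(X[0]-X[1]))
y=np.radians(-6.8);k=np.array([np.cos(y),np.sin(y)])
print('mov',t.mean(0)[:2]-.032*k,'plate',h.mean(0)[:2]-.032*k,e.mean(0)[:2]-.042*k)
# side/top projections check
for n in('side','top'):print(n,proj(d[n],[[.5395,-.0008,.1965]],n))
```

```text
[(array([288.5, 196.5]), array([ 3,  4,  6,  6, 32], dtype=int32)), (array([345.36363636, 196.24242424]), array([ 3,  3,  6,  7, 33], dtype=int32))] [(array([269.84782609, 238.73913043]), array([  6,   5,  16,  18, 230], dtype=int32)), (array([364.69827586, 238.68103448]), array([  8,   5,  16,  18, 232], dtype=int32))]
taps [[0.5738, 0.0178, 0.065], [0.5686, -0.0265, 0.065]] [ 0.5712 -0.0044  0.065 ] -6.6437059299824455 0.04456587446953136
holes [[0.5741, 0.0179, 0.1815], [0.5686, -0.0274, 0.1815]] [ 0.5714 -0.0047  0.1815] -6.864626106993995 0.04566058642573509
front edge [[0.5853, 0.0254, 0.184], [0.5776, -0.038, 0.184]] [ 0.5814 -0.0063  0.184 ] -6.897079101094576 0.06392403590968956
mov [ 0.5394213  -0.00057076] plate [ 0.53959779 -0.00093067] [ 0.53974371 -0.00131978]
side [[335.23804574 206.83923588]]
top [[328.59281787 263.68886806]]
```

Run:
```python
from station import r
import cv2,pickle,numpy as np
r.servo_line([.5394,-.0004,.271],speed=.06);r.wait(.6)
s=r.sense();print(s['clock'],s['tcp_pos'].round(4),s['orientation'].round(2),s['opening'],s['contact_force'].round(2))
d={n:r.snapshot(n) for n in('wrist','side','top')}
pickle.dump(d,open('s5.pkl','wb'))
v=np.zeros((600,800,3),np.uint8)
v[:,:400]=cv2.resize(d['wrist']['frame'][190:340,270-20:370-0+0-20+0,::-1][:, :100],(400,600))
v[:300,:400]=cv2.resize(d['wrist']['frame'][200:305,247:387,::-1],(400,300));v[300:,:400]=0
v[:300,400:]=cv2.resize(d['side']['frame'][210:330,270:430,::-1],(400,300),interpolation=2)
v[300:,:400]=cv2.resize(d['top']['frame'][235:305,282:375,::-1],(400,300),interpolation=2)
v[300:,400:]=cv2.resize(d['side']['frame'][:,:,::-1],(400,300),interpolation=3)
cv2.imwrite('pics/m5.png',v)
```

```text
26.475 [ 5.394e-01 -4.000e-04  2.710e-01] [-180.     0.    -6.8] 0.013694529678051678 [-1.02  0.25 -1.28]
```

View pics/m5.png

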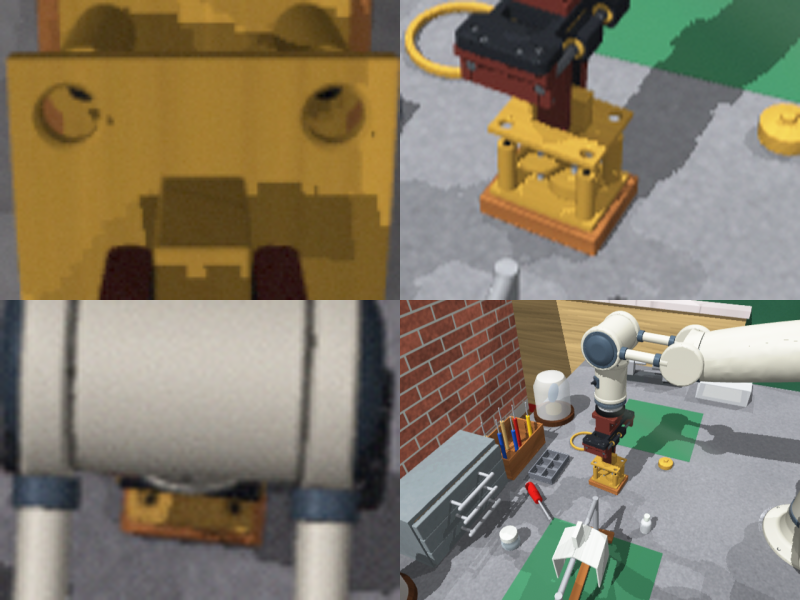

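Run:
```python
from h import *
d=pickle.load(open('s5.pkl','rb'));w=d['wrist']
y=np.radians(-6.8);R=np.array([[np.cos(y),-np.sin(y)],[np.sin(y),np.cos(y)]])
a=np.array([[32,22],[32,-22],[-32,22],[-32,-22]])/1e3
H=np.c_[a@R.T+[.5395,-.0006],np.full(4,.085)];T=H.copy();T[:,2]=.065
C=np.array([[42,32],[42,-32]])/1e3@R.T+[.5395,-.0006]
o=lambda p:((p-[247,200])*2.857).round(0).tolist()
print('holes top',o(proj(w,H,'wrist')[:2]),'taps',o(proj(w,T,'wrist')[:2]),'corners',o(proj(w,np.c_[C,[.085]*2],'wrist')))
S=lambda p:((p-[270,210])*2.5+[400,0]).round(0).tolist()
print('side holes',S(proj(d['side'],H,'side')),'taps',S(proj(d['side'],T,'side')))
f=w['frame'][200:305,247:387].astype(int)
m=(f.max(2)<75);m[:25]=0;m[50:]=0
n,l,s,c=cv2.connectedComponentsWithStats(m.astype(np.uint8))
for i in range(1,n):
    if s[i,4]>4:print((c[i]*2.857).round(0),(s[i]*2.857).round(0)[:4],s[i,4])
```

```text
holes top [[72.0, 114.0], [336.0, 114.0]] taps [[84.0, 83.0], [323.0, 83.0]] corners [[10.0, 56.0], [398.0, 56.0]]
side holes [[506.0, 122.0], [536.0, 87.0], [587.0, 151.0], [614.0, 114.0]] taps [[507.0, 143.0], [536.0, 107.0], [586.0, 172.0], [613.0, 135.0]]
[79. 93.] [69. 89. 23. 11.] 17
[326.  93.] [314.  86.  29.  17.] 34
```

Run:
```python
from station import r
r.servo_line([.5394,-.0008,.271],speed=.01);r.wait(.8)
s=r.sense();print(s['clock'],s['tcp_pos'].round(4),s['opening']);print(r.hand_in())
```

```text
27.675 [ 0.5394 -0.0008  0.271 ] 0.013485241290643988
the job is handed in; nothing more can be done
None
```

The guard hangs astride the bar, released. The plate is held level about 15 mm above the pillars, its holes over the threaded holes to within about 0.5 mm by my camera measurements. I handed the job in at 27.7 s; no verdict came back.

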